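Close up the portable inspection unit

TASK

The inspection is finished, so close up the portable inspection unit: fold its upright screen forward until it lies flat down in the case, and only then swing the open lid over and lower it, without a slam, until it is fully shut. Push with the fingertips or the outside of the fingers and take neither the screen nor the lid between them. Leave the case standing where it is, and do not disturb the things around it.

Things in the scene. Friction and masses are not known exactly. Their poses are not given: they have to be found in the camera images.
- case: grey plastic case of the inspection unit, 230 mm deep (x), 290 mm wide (y), about 4.4 kg, loose on rubber feet. Origin: centre of its underside, on the bench. x points from the front (open latches, a handle sticking out 28 mm) to the back, where the lid is hinged; z up. Rim 90 mm, control deck inside 59 mm above the bench.
- screen (a joint): angle of the flip-up screen, rad: 0 = folded flat, free edge forward (its stop); 1.57 = upright; starts at 1.3 to 1.7. Black slab 185 mm wide, 18 mm thick, from 6 to 128 mm from its hinge axis; glass faces the front when upright; the back face is 12 mm from the axis. A stiff hinge (0.4 N m) holds it at any angle. Folded, its back is 81 mm above the bench.
- screen_edge (a point): middle of the screen's free edge (in width and thickness), 128 mm from the hinge axis. Axes turn with the screen: x from the free edge towards the hinge, y along the hinge (as the case's y), z out of its back face, which is 9 mm from here.
- screen_hinge (a point): middle of the screen's hinge axis: 30 mm behind the middle of the case, 69 mm above the bench. Axes as screen_edge.
- lid (a joint): angle of the lid, rad: 0 = fully shut, rim on rim (its stop); starts open, leaning back, at 1.85 to 2.15. Grey shell 230 x 290 mm, 40 mm deep, smooth outside, hollow on the side that faces the screen (5 mm walls). A stiff hinge (0.7 N m) holds it at any angle, so it does not fall and must be pushed all the way to its stop.
- lid_edge (a point): middle of the lid's free edge (in width and in its 40 mm depth), 230 mm from the hinge axis. Axes turn with the lid: x from the free edge towards the hinge, y along the hinge (as the case's y), z out of its outer face, which is 20 mm from here. Shut, the outer face is 131 mm above the bench.
- lid_hinge (a point): middle of the lid's hinge axis, at the bottom back edge of the lid, 115 mm behind the middle of the case and 91 mm above the bench; the lid's outer face lies 40 mm from this axis. Axes as lid_edge.
- casting: bystander: die-cast aluminium housing, an open box with screw bosses, 158 mm x 134 mm, 60 mm high, in front of the case. Origin: centre of its underside.
- can: bystander: standing spray can, 52 mm in diameter, 150 mm high, beside the case on its -y side. Origin: centre of its underside.
- torch: bystander: dark metal inspection torch standing on its head, 32 mm in diameter at the foot, 128 mm high, beside the case on its -y side. Origin: centre of its underside.
- screwdriver: bystander: screwdriver with a black handle, 180 mm long, lying in front of the case. Origin: on the bench under its middle; its x runs along it, from handle to tip.

How it is judged:
By the outcome, as a careful person would: the job done as asked, in the order asked, and still so for the second after the job is handed in, with the robot touching nothing.
It also fails if it takes over 64 s, if anything falls off the work surface, if the arm or the gripper's body presses on something with over 40 N, if the wrist force passes 120 N, or if a joint passes its speed limit or range.

ROBOT

A 6-joint arm with a two-finger parallel gripper is mounted at the origin on the work surface. World frame = base frame: x ahead of the robot, y to its left, z up, the work surface at z = 0. Lengths are in mm, angles in rad, forces in N, time in s.
With the tool pointing down it reaches from about 325 to 750 mm from the base axis. Payload 7.6 kg.
Tool frame: the origin (TCP) lies on the mounting face of the last link; the fingertips stand bot.nose_length ahead of it and the grasp point (between the pads) lies 155 mm ahead of it (bot.nose_length is the distance from the TCP to the fingertips, in mm); z points along the fingers, y is the line along which they close (so a half turn about z gives the same grasp; the last joint's range is limited). The gripper opens to 85 mm and grips with 20 to 120 N. Pads are 22 mm wide; open, the fingers measure 114 mm over their backs; the gripper's body (76 mm by 85 mm) begins 54 mm behind the grasp point. The pads swing forward as they close: fully open they stand 13 mm farther back than shut.
Start: joints at [1.096, 0.052, 1.401, -0, 1.689, -0.07], TCP at [206.742, 482.583, 404.723] pointing down, gripper open.
Joint ranges: [-2.9, 2.9], [-0.91, 2.17], [0.12, 2.37], [-1.06, 4.2], [0.26, 2.73], [-2.93, 2.93]. Speed limits (rad/s): [2.57, 2.57, 3.01, 3.14, 3.14, 3.14].

INTERFACE

Orientations are given as a unit quaternion [x, y, z, w].
In Python, from rig import bot gives the robot as it stands.
- The arm moves only by the tool servo_tool, never from a script. Its argument "steps" is a list of rows, each an object of numbers: "hand": the opening, from -1 (shut) to 1 (fully open); "x", "y", "z": the shift along the tool's x, y, z in mm; "twist": the turn about the tool's z in degrees. In form: [{"hand": .., "x": .., "y": .., "z": .., "twist": ..}, ...]. A call has exactly 10 rows; each row is the pose to reach, as a shift and turn from the pose commanded when the call began, along the tool's axes at that moment; what a row does not reach only later rows make up. A row lasts 1/8 s, in which the tool goes at most 62.5 mm and 10.7 degrees, less where a joint would pass 70% of its speed; a pose out of reach is approached as far as the arm can. A call with a gripper value outside its range is refused whole. The fingers move at their own pace and stop on an object; "squeeze" is the grip in N (left out, the last holds). Time passes only in rows, so rows that repeat a pose let the fingers close, or fill a call up. It gives the time, the measured TCP pose, the force, the opening and the grip force at its end, in the units of the state.
- bot.get_obs(): the state, without advancing time (a new reading comes with each control period).
- bot.read_camera(name): name is "scene" or "top" or "wrist"; returns (picture, depth): 384x512x3 uint8, blue, green, red; 384x512 float32, mm along the optical axis (not along the pixel's ray), 0 where there is no reading.
- bot.camera_model(name): a dict with "fov_y" (degrees; the focal length in pixels is half the picture's height over the tangent of half this angle, whatever the lens; pixels are square), "cx", "cy" (the principal point, pixels), "view" (4x4, takes a point from world to camera coordinates); the wrist camera has in their place "T_tool_cam" (4x4, takes a point from camera to tool coordinates, whose origin is the TCP and whose axes are the flange's). Camera axes: x right, y up, looking along -z (the intrinsics and any distortion apply to the point x, -y, -z); pixel columns grow to the right and rows downward; lengths in mm; the calibration is good to about 2 mm. A picture is of the moment at which its call begins: read the wrist's pose just before it. camera_model takes no time and is no camera call.
- bot.hand_in(): hands the job in; it is judged then, once.
The state is a dict: "time_s": time; "qpos": joint angles; "joint_vel": joint speeds; "tau": joint torques, N m; "tool_pos": TCP position; "eef_rot": TCP orientation; "force": force on the tool from outside, world axes, zero at the start; "wrist_torque": the same for the moment, N m; "gripper_width": finger opening in mm; "grip_force": force on a finger pad.
Only numpy, scipy, OpenCV 4.12 (cv2) and the standard library are available. Lean on these libraries where they do the work, as an engineer would, in place of code of your own. Each camera call takes 0.05 s, during which the arm holds its last target. There are 200 camera calls.

## Working session

There is one attempt and no reset: what is moved stays moved. The work goes in short steps, Python scripts to look and compute and a tool call to move; the robot and the scene stay as the last step left them, time stands still between calls to the robot, and variables do not carry over. Pictures are saved under pics/ and viewed, at most 10 in all, crops included, and the job is handed in when it is done.

Besides the shell and the picture viewer there is one more tool, called after "Request:" as name([rows], argument=value, ...), one row to a line, values as JSON. servo_tool: Moves the arm, as the interface text tells. Its arguments: {"type":"object","properties":{"steps":{"type":"array"},"squeeze":{"type":"number"}},"required":["steps"]}

```bash
ls; mkdir -p pics
cat > h.py <<'E'
import numpy as np,cv2
from rig import bot
def cast(name):
    img,d=bot.read_camera(name); m=bot.camera_model(name)
    return img,d,m
def pts(name,d,m,tool=None):
    H,W=d.shape; f=H/2/np.tan(np.radians(m['fov_y'])/2)
    v,u=np.mgrid[0:H,0:W]
    c=np.stack([(u-m['cx'])/f*d,-(v-m['cy'])/f*d,-d,np.ones_like(d)],-1)
    T=np.linalg.inv(m['view'])
    return (c@T.T)[...,:3]
E
python3 - <<'E'
from h import *
o=bot.get_obs();print(o['time_s'],o['tool_pos'],o['eef_rot'],bot.nose_length)
for n in('scene','top'):
    i,d,m=cast(n);print({k:(np.round(v,3).tolist() if k=='view' else v) for k,v in m.items()},(d==0).mean())
    cv2.imwrite(f'pics/{n}.png',i);np.save(n+'_d.npy',d);np.save(n+'_i.npy',i);np.save(n+'_p.npy',pts(n,d,m))
E
```

```text
pics
0.0 [206.71670532 482.56108736 403.87926856] [ 2.01020412e-01  9.79586741e-01 -7.56879527e-04 -1.97009475e-04] 173.4
{'fov_y': 48.67922760009002, 'cx': 252.49256543450718, 'cy': 189.14068653835488, 'view': [[0.274, 0.962, -0.013, -19.848], [-0.709, 0.211, 0.673, 338.463], [0.65, -0.176, 0.74, -1368.792], [0.0, 0.0, 0.0, 1.0]]} 0.004007975260416667
{'fov_y': 49.99410181136358, 'cx': 256.77741862914615, 'cy': 190.9697624351441, 'view': [[-0.008, -0.999, -0.037, -99.905], [0.998, -0.011, 0.068, -546.124], [-0.068, -0.037, 0.997, -879.736], [0.0, 0.0, 0.0, 1.0]]} 0.0038299560546875
```

View pics/scene.png

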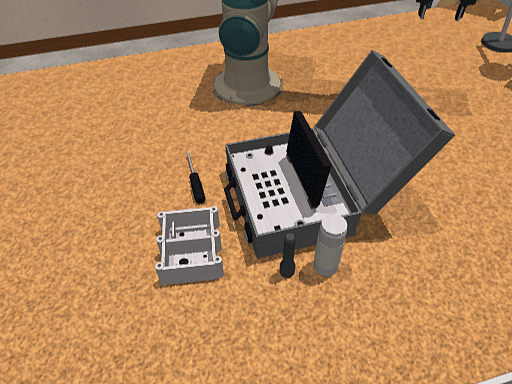

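View pics/top.png

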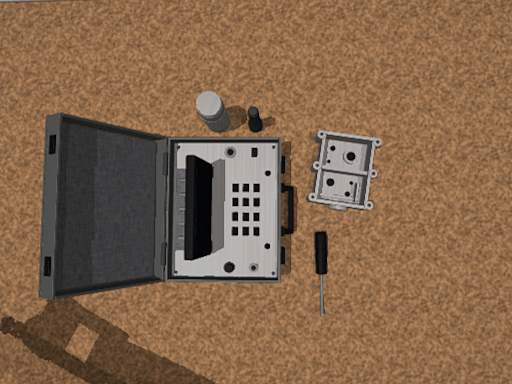

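Run:
```python
from h import *
P=np.load('top_p.npy');I=np.load('top_i.npy')
z=P[...,2]
def box(mask,n):
    k,l,s,c=cv2.connectedComponentsWithStats(mask.astype(np.uint8))
    for j in range(1,k):
        if s[j,4]>60:
            q=P[l==j]; print(n,s[j].tolist(),'minmax',q.min(0).round(),q.max(0).round(), cv2.minAreaRect(q[:,:2].astype(np.float32)))
roi=np.zeros(z.shape,bool);roi[120:300,155:310]=1
print('bench z',np.median(z[300:,350:]),np.median(z[:80,300:]))
box((abs(z-90)<5)&roi,'rim');box((abs(z-59)<4)&roi,'deck')
roi2=np.zeros(z.shape,bool);roi2[145:270,180:228]=1
box((z>100)&roi2,'screen')
roi3=np.zeros(z.shape,bool);roi3[105:305,30:172]=1
box((z>100)&roi3,'lid')
roi4=np.zeros(z.shape,bool);roi4[80:135,185:275]=1
box((z>15)&roi4&(P[...,0]>0),'can/torch')
roi4[:]=0;roi4[120:330,295:390]=1
box((z>8)&roi4,'front')
S=np.load('scene_p.npy')
m=(S[...,2]>95)&(abs(S[...,0]-550)<250)&(S[...,1]>-350)&(S[...,1]<300)
np.save('sm.npy',m)
q=S[m];print(q.min(0),q.max(0))
```

```text
bench z 1.3610783179636883 1.2374022134280267
rim [155, 137, 126, 146, 2483] minmax [ 360. -155.   85.] [652. 100.  95.] ((506.3162841796875, -26.312545776367188), (255.04229736328125, 289.5540466308594), 89.29869079589844)
deck [170, 141, 108, 137, 11099] minmax [ 365. -150.   55.] [649.  73.  63.] ((506.948974609375, -38.38316345214844), (220.20262145996094, 280.9644470214844), 89.21636962890625)
deck [281, 156, 4, 16, 62] minmax [ 583. -164.   55.] [ 615. -157.   62.] ((599.10595703125, -160.73626708984375), (6.342133522033691, 31.83877182006836), 89.3245849609375)
deck [281, 247, 4, 17, 61] minmax [ 394. -162.   55.] [ 427. -155.   61.] ((410.198974609375, -158.3571014404297), (6.265946865081787, 32.89476013183594), 89.3332290649414)
screen [184, 154, 26, 106, 2484] minmax [ 416. -138.  100.] [600.  16. 910.] ((507.1452331542969, -61.07951354980469), (154.70083618164062, 184.00872802734375), 89.3631591796875)
lid [38, 112, 126, 188, 18448] minmax [ 364. -138.  100.] [655. 232. 910.] ((508.43634033203125, 46.260528564453125), (369.4261169433594, 290.3790588378906), 89.32514953613281)
can/torch [196, 90, 33, 41, 960] minmax [ 484. -138.   16.] [728.   4. 910.] ((611.3323974609375, -82.41326904296875), (273.2979736328125, 51.724586486816406), 34.35523986816406)
can/torch [247, 106, 15, 25, 281] minmax [ 484. -138.   17.] [704. -88. 910.] ((592.8260498046875, -112.28170776367188), (221.9238739013672, 29.468381881713867), 5.8119707107543945)
front [306, 130, 76, 81, 3541] minmax [ 484. -364.    8.] [ 668. -138.  910.] ((567.0672607421875, -251.88064575195312), (197.19284057617188, 201.19383239746094), 80.59899139404297)
front [314, 231, 13, 85, 633] minmax [ 279. -253.   11.] [ 484. -138.  910.] ((399.827392578125, -228.23175048828125), (229.95596313476562, 88.60340881347656), 25.886751174926758)
[ 362.55221493 -113.28816579   95.01633344] [731.98855522 231.33753937 288.06207779]
```

```bash
cat >> h.py <<'E'
yaw=np.radians(89.3); C=np.array([506.5,-39.])
ex=np.array([np.cos(yaw),np.sin(yaw)]); ey=np.array([-ex[1],ex[0]])
def tocase(p): return np.stack([(p[...,:2]-C)@ex,(p[...,:2]-C)@ey,p[...,2]],-1)
E
python3 - <<'E'
from h import *
for n in('top','scene'):
    P=np.load(n+'_p.npy');D=np.load(n+'_d.npy');Q=tocase(P);ok=D>0
    x,y,z=Q[...,0],Q[...,1],Q[...,2]
    r=ok&(abs(z-90)<4)&(abs(y)<150)&(x<-90)&(x>-125); 
    print(n,'bench',np.median(z[ok&(x<-200)]))
    for s in(-130,-60,60,130):
        k=r&(abs(y-s)<15); 
        if k.sum(): print('front edge',s,np.percentile(x[k],[2,98]).round(1),k.sum())
    k=ok&(abs(z-90)<4)&(abs(x)<80)&(abs(y)<165)&(abs(y)>120); print('sides',np.percentile(y[k],[1,99]))
    k=ok&(abs(y)<85)&(z>105)&(x>-10)&(x<70)&(np.load(n+'_i.npy').max(-1)<60)
    q=Q[k]
    for lo in range(105,200,15):
        s=(q[:,2]>lo)&(q[:,2]<lo+15)
        if s.sum()>10: print('scr',lo,s.sum(),np.percentile(q[s,0],[2,50,98]).round(1),q[s,2].max().round(1))
    k=ok&(z>100)&(x>100)&(abs(y)<160); q=Q[k]; print('lid max',np.percentile(q,[.5,99.5],axis=0).round(1).tolist())
    k=k&(abs(y)<120)
    q=Q[k]; q=q[(q[:,2]>130)&(q[:,2]<250)];
    a=np.polyfit(q[:,2],q[:,0],1); print('lid tilt',np.pi/2+np.arctan(a[0]),np.polyval(a,91))
    k=ok&(x<130)&(y<-160)&(y>-250)&(z>20)
    l=cv2.connectedComponentsWithStats(k.astype(np.uint8))
    for j in range(1,l[0]):
        if l[2][j,4]>100: q=P[l[1]==j];print('by',q.min(0).round(),q.max(0).round())
E
```

```text
top bench 1.4152809469749172
front edge -130 [-114.8  -91.3] 68
front edge -60 [-114.8 -110.8] 45
front edge 60 [-114.8 -110.8] 45
front edge 130 [-114.8  -91.2] 75
sides [-144.14605366  144.34937473]
scr 105 179 [26.4 27.6 28.7] 120.0
scr 120 183 [28.1 29.2 30.4] 135.0
scr 135 203 [29.6 30.8 32.2] 150.0
scr 150 209 [31.4 32.4 33.7] 164.8
scr 165 225 [32.8 34.1 35.3] 179.9
scr 180 413 [34.5 36.7 54. ] 195.0
scr 195 783 [37.4 44.6 53. ] 200.5
lid max [[138.1, -144.0, 101.5], [267.9, 142.8, 287.7]]
lid tilt 2.121122557587987 141.33558839265166
by [678. -46.  20.] [728.   4. 154.]
by [ 678. -116.   21.] [704. -88. 132.]
scene bench -1.1457739877669155
front edge -130 [-115.6  -93.4] 52
front edge -60 [-115.2 -110.8] 27
front edge 60 [-114.9 -110.3] 22
front edge 130 [-115.  -92.] 36
sides [-146.62225946  145.2489766 ]
scr 105 178 [26.1 27.8 29.4] 120.0
scr 120 196 [27.8 29.5 31.2] 134.8
scr 135 189 [29.6 31.1 32.9] 150.0
scr 150 203 [31.1 32.6 34.1] 164.9
scr 165 207 [32.5 34.3 35.7] 180.0
scr 180 389 [34.6 37.2 53.7] 195.0
scr 195 253 [37.2 44.1 52.2] 198.0
lid max [[132.5, -147.2, 101.2], [265.8, 142.2, 286.5]]
lid tilt 2.119582007178757 142.0351858407724
by [681. -46.  20.] [732.   5. 153.]
by [ 684. -118.   21.] [711. -87. 129.]
by [ 664. -284.   20.] [ 671. -233.   63.]
```

Request:
servo_tool([
  {"hand": -1, "x": 0, "y": 0, "z": -30, "twist": -7},
  {"hand": -1, "x": 0, "y": 0, "z": -60, "twist": -15},
  {"hand": -1, "x": 0, "y": 0, "z": -90, "twist": -22.5},
  {"hand": -1, "x": 0, "y": 0, "z": -110, "twist": -22.5},
  {"hand": -1, "x": -60, "y": 0, "z": -110, "twist": -22.5},
  {"hand": -1, "x": -120, "y": 0, "z": -110, "twist": -22.5},
  {"hand": -1, "x": -180, "y": -40, "z": -110, "twist": -22.5},
  {"hand": -1, "x": -240, "y": -60, "z": -110, "twist": -22.5},
  {"hand": -1, "x": -240, "y": -60, "z": -110, "twist": -22.5},
  {"hand": -1, "x": -240, "y": -60, "z": -110, "twist": -22.5},
])

```text
time_s: 1.35
tool_pos: [404.0, 332.7, 514.3]
eef_rot: [0.007, 1.0, -0.0, -0.0]
force: [1.0, 0.1, -0.5]
gripper_width: -0.2
grip_force: 0.0
```

```bash
cat >> h.py <<'E'
from scipy.spatial.transform import Rotation as R
def st():
    o=bot.get_obs();r=R.from_quat(o['eef_rot']);p=o['tool_pos']
    tip=p+r.apply([0,0,bot.nose_length])
    print('t',round(o['time_s'],2),'tcp',p.round(1),'tip case',tocase(tip).round(1),'ty deg',np.degrees(np.arctan2(*r.apply([0,1,0])[1::-1])).round(2),'F',o['force'].round(1),'w',round(o['gripper_width'],1),'q',o['qpos'].round(2),'tx',r.apply([1,0,0]).round(3))
E
python3 -c "from h import *;st()"
```

```text
t 1.35 tcp [404.  332.7 514.3] tip case [370.4 107.2 340.9] ty deg 89.24 F [ 1.   0.1 -0.5] w -0.2 q [ 0.62  0.05  1.18  0.    1.91 -0.94] tx [-1.     0.013  0.001]
```

Request:
servo_tool([
  {"hand": -1, "x": -27, "y": -55, "z": 0, "twist": 0},
  {"hand": -1, "x": -52, "y": -110, "z": 0, "twist": 0},
  {"hand": -1, "x": -80, "y": -165, "z": 0, "twist": 0},
  {"hand": -1, "x": -107, "y": -220, "z": 0, "twist": 0},
  {"hand": -1, "x": -107, "y": -275, "z": 0, "twist": 0},
  {"hand": -1, "x": -107, "y": -280, "z": 40, "twist": 0},
  {"hand": -1, "x": -107, "y": -280, "z": 90, "twist": 0},
  {"hand": -1, "x": -107, "y": -280, "z": 140, "twist": 0},
  {"hand": -1, "x": -107, "y": -280, "z": 180, "twist": 0},
  {"hand": -1, "x": -107, "y": -280, "z": 180, "twist": 0},
])

```text
time_s: 2.6
tool_pos: [506.5, 53.1, 331.6]
eef_rot: [0.005, 1.0, 0.0, -0.003]
force: [-0.2, 0.4, -0.0]
gripper_width: 0.3
grip_force: 0.0
```

Run:
```python
from h import *
st()
for k,i in enumerate(np.linspace(1.7,0,11)): print(i.round(2),(30-95*np.cos(i)+12*np.sin(i)+14.5).round(),(69+95*np.sin(i)+12*np.cos(i)).round())
```

```text
t 2.6 tcp [506.5  53.1 331.6] tip case [ 92.1   2.3 158.2] ty deg 89.44 F [-0.2  0.4 -0. ] w 0.3 q [ 0.03  0.04  1.55  0.    1.55 -1.53] tx [-1.     0.01   0.007]
1.7 69.0 162.0
1.53 53.0 164.0
1.36 36.0 164.0
1.19 20.0 162.0
1.02 5.0 156.0
0.85 -9.0 148.0
0.68 -22.0 138.0
0.51 -33.0 126.0
0.34 -41.0 112.0
0.17 -47.0 97.0
0.0 -50.0 81.0
```

Request:
servo_tool([
  {"hand": -1, "x": -2, "y": -14, "z": -2, "twist": 0},
  {"hand": -1, "x": -2, "y": -23, "z": -4, "twist": 0},
  {"hand": -1, "x": -2, "y": -31, "z": -5, "twist": 0},
  {"hand": -1, "x": -2, "y": -39, "z": -6, "twist": 0},
  {"hand": -1, "x": -2, "y": -48, "z": -6, "twist": 0},
  {"hand": -1, "x": -2, "y": -56, "z": -6, "twist": 0},
  {"hand": -1, "x": -2, "y": -64, "z": -5, "twist": 0},
  {"hand": -1, "x": -2, "y": -72, "z": -4, "twist": 0},
  {"hand": -1, "x": -2, "y": -80, "z": -1, "twist": 0},
  {"hand": -1, "x": -2, "y": -87, "z": 2, "twist": 0},
])

```text
time_s: 3.85
tool_pos: [508.2, -36.0, 332.5]
eef_rot: [0.006, 1.0, -0.0, -0.0]
force: [0.2, 2.1, 4.1]
gripper_width: 0.0
grip_force: 1.7
```

```bash
python3 -c "
from h import *
st();i,d,m=cast('scene');cv2.imwrite('pics/s2.png',i[80:290,140:440])"
```

```text
t 3.85 tcp [508.2 -36.  332.5] tip case [  3.   -1.6 159.1] ty deg 89.29 F [0.2 2.1 4.1] w 0.0 q [-0.14  0.04  1.56 -0.    1.54 -1.7 ] tx [-1.     0.012  0.   ]
```

View pics/s2.png

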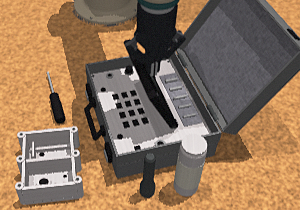

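Request:
servo_tool([
  {"hand": -1, "x": 0, "y": -7, "z": 4, "twist": 0},
  {"hand": -1, "x": 0, "y": -14, "z": 8, "twist": 0},
  {"hand": -1, "x": 0, "y": -21, "z": 13, "twist": 0},
  {"hand": -1, "x": 0, "y": -27, "z": 18, "twist": 0},
  {"hand": -1, "x": 0, "y": -33, "z": 24, "twist": 0},
  {"hand": -1, "x": 0, "y": -38, "z": 30, "twist": 0},
  {"hand": -1, "x": 0, "y": -42, "z": 37, "twist": 0},
  {"hand": -1, "x": 0, "y": -46, "z": 44, "twist": 0},
  {"hand": -1, "x": 0, "y": -49, "z": 51, "twist": 0},
  {"hand": -1, "x": 0, "y": -52, "z": 59, "twist": 0},
])

```text
time_s: 5.15
tool_pos: [507.6, -87.6, 273.1]
eef_rot: [0.006, 1.0, -0.0, -0.0]
force: [-0.5, -0.6, 2.9]
gripper_width: -0.2
grip_force: 1.4
```

Request:
servo_tool([
  {"hand": -1, "x": 0, "y": 0, "z": 3, "twist": 0},
  {"hand": -1, "x": 0, "y": 0, "z": 6, "twist": 0},
  {"hand": -1, "x": 0, "y": 0, "z": 9, "twist": 0},
  {"hand": -1, "x": 0, "y": 0, "z": 11, "twist": 0},
  {"hand": -1, "x": 0, "y": 0, "z": 13, "twist": 0},
  {"hand": -1, "x": 0, "y": 0, "z": 14, "twist": 0},
  {"hand": -1, "x": 0, "y": 0, "z": 15, "twist": 0},
  {"hand": -1, "x": 0, "y": 0, "z": 16, "twist": 0},
  {"hand": -1, "x": 0, "y": 0, "z": 16, "twist": 0},
  {"hand": -1, "x": 0, "y": 0, "z": 16, "twist": 0},
])

```text
time_s: 6.4
tool_pos: [507.6, -87.3, 257.6]
eef_rot: [0.006, 1.0, 0.0, -0.0]
force: [0.1, -1.3, 1.8]
gripper_width: 0.2
grip_force: 0.7
```

```bash
python3 -c "from h import *;st()"
```

```text
t 6.4 tcp [507.6 -87.3 257.6] tip case [-48.2  -1.7  84.2] ty deg 89.31 F [ 0.1 -1.3  1.8] w 0.2 q [-0.24  0.13  1.62  0.    1.39 -1.8 ] tx [-1.     0.012  0.   ]
```

Request:
servo_tool([
  {"hand": -1, "x": 0, "y": 0, "z": 0.5, "twist": 0},
  {"hand": -1, "x": 0, "y": 0, "z": 1, "twist": 0},
  {"hand": -1, "x": 0, "y": 0, "z": 1.5, "twist": 0},
  {"hand": -1, "x": 0, "y": 0, "z": 2, "twist": 0},
  {"hand": -1, "x": 0, "y": 0, "z": 2.5, "twist": 0},
  {"hand": -1, "x": 0, "y": 0, "z": 3, "twist": 0},
  {"hand": -1, "x": 0, "y": 0, "z": 3.5, "twist": 0},
  {"hand": -1, "x": 0, "y": 0, "z": 4, "twist": 0},
  {"hand": -1, "x": 0, "y": 0, "z": 4, "twist": 0},
  {"hand": -1, "x": 0, "y": 0, "z": 4, "twist": 0},
])

```text
time_s: 7.65
tool_pos: [507.7, -87.4, 254.4]
eef_rot: [0.006, 1.0, -0.0, 0.0]
force: [-3.1, -0.3, 7.4]
gripper_width: -0.1
grip_force: 3.7
```

```bash
python3 -c "from h import *;st()"
```

```text
t 7.65 tcp [507.7 -87.4 254.4] tip case [-48.4  -1.8  81. ] ty deg 89.31 F [-3.1 -0.3  7.4] w -0.1 q [-0.24  0.13  1.63 -0.    1.39 -1.8 ] tx [-1.     0.012 -0.   ]
```

Request:
servo_tool([
  {"hand": -1, "x": 0, "y": 0, "z": 0.5, "twist": 0},
  {"hand": -1, "x": 0, "y": 0, "z": 1, "twist": 0},
  {"hand": -1, "x": 0, "y": 0, "z": 1, "twist": 0},
  {"hand": -1, "x": 0, "y": 0, "z": 1.5, "twist": 0},
  {"hand": -1, "x": 0, "y": 0, "z": 1.5, "twist": 0},
  {"hand": -1, "x": 0, "y": 0, "z": 1.5, "twist": 0},
  {"hand": -1, "x": 0, "y": 0, "z": 1.5, "twist": 0},
  {"hand": -1, "x": 0, "y": 0, "z": 1.5, "twist": 0},
  {"hand": -1, "x": 0, "y": 0, "z": 1.5, "twist": 0},
  {"hand": -1, "x": 0, "y": 0, "z": 1.5, "twist": 0},
])

```text
time_s: 8.9
tool_pos: [507.7, -87.4, 254.3]
eef_rot: [0.006, 1.0, -0.0, 0.0]
force: [-8.2, 0.2, 15.9]
gripper_width: -0.0
grip_force: 8.4
```

```bash
python3 -c "from h import *;st()"
```

```text
t 8.9 tcp [507.7 -87.4 254.3] tip case [-48.4  -1.9  80.9] ty deg 89.31 F [-8.2  0.2 15.9] w -0.0 q [-0.24  0.13  1.63 -0.    1.39 -1.8 ] tx [-1.     0.012 -0.001]
```

Request:
servo_tool([
  {"hand": -1, "x": 0, "y": 0, "z": -5, "twist": 0},
  {"hand": -1, "x": 0, "y": 0, "z": -40, "twist": 0},
  {"hand": -1, "x": 0, "y": 0, "z": -90, "twist": 0},
  {"hand": -1, "x": 0, "y": 0, "z": -140, "twist": 0},
  {"hand": -1, "x": 0, "y": 0, "z": -190, "twist": 0},
  {"hand": -1, "x": 0, "y": 0, "z": -240, "twist": 0},
  {"hand": -1, "x": 0, "y": 0, "z": -260, "twist": 0},
  {"hand": -1, "x": 0, "y": 30, "z": -260, "twist": 0},
  {"hand": -1, "x": 0, "y": 60, "z": -260, "twist": 0},
  {"hand": -1, "x": 0, "y": 60, "z": -260, "twist": 0},
])

```text
time_s: 10.15
tool_pos: [508.5, -25.8, 511.6]
eef_rot: [0.004, 1.0, 0.0, -0.0]
force: [0.5, -0.5, 0.6]
gripper_width: 0.3
grip_force: 0.0
```

Run:
```python
from h import *
st()
i,d,m=cast('top');P=pts('top',d,m);Q=tocase(P);ok=d>0
x,y,z=Q[...,0],Q[...,1],Q[...,2]
k=ok&(abs(y)<85)&(x<20)&(x>-95)&(z<120)&(i.max(-1)<60)&(z>70);q=Q[k];print('screen',k.sum(),q[:,0].min(),q[:,0].max())
for a in range(-95,20,20):
    s=abs(q[:,0]-a)<10
    if s.sum():print(a,np.median(q[s,2]),s.sum())
k=ok&(z>100)&(x>100)&(abs(y)<160)&(z<292);print(Q[k].max(0))
cv2.imwrite('pics/t2.png',i[90:320,20:400])
```

```text
t 10.15 tcp [508.5 -25.8 511.6] tip case [ 13.4  -1.7 338.2] ty deg 89.49 F [ 0.5 -0.5  0.6] w 0.3 q [-0.12  0.01  1.23  0.    1.9  -1.68] tx [-1.     0.009  0.001]
screen 4283 -94.99760582652814 19.997359071145887
-95 81.70705922570198 418
-75 81.75324702299679 829
-55 81.78802396478125 825
-35 81.80380103863058 745
-15 81.73323858148677 722
5 81.74635727242838 590
[258.85318918 144.36390957 288.10433716]
```

View pics/t2.png

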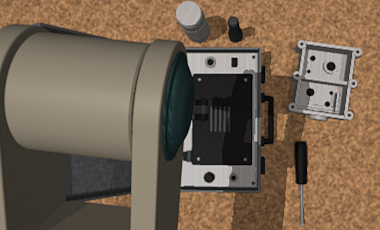

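Request:
servo_tool([
  {"hand": -1, "x": 0, "y": 50, "z": 0, "twist": 0},
  {"hand": -1, "x": 0, "y": 100, "z": 0, "twist": 0},
  {"hand": -1, "x": 0, "y": 150, "z": 0, "twist": 0},
  {"hand": -1, "x": 0, "y": 200, "z": 0, "twist": 0},
  {"hand": -1, "x": 0, "y": 250, "z": 0, "twist": 0},
  {"hand": -1, "x": 0, "y": 300, "z": 0, "twist": 0},
  {"hand": -1, "x": 0, "y": 310, "z": 0, "twist": 0},
  {"hand": -1, "x": 0, "y": 310, "z": 0, "twist": 0},
  {"hand": -1, "x": 0, "y": 310, "z": 45, "twist": 0},
  {"hand": -1, "x": 0, "y": 310, "z": 90, "twist": 0},
])

```text
time_s: 11.45
tool_pos: [512.5, 280.7, 421.7]
eef_rot: [0.007, 1.0, 0.0, 0.001]
force: [0.1, 0.2, 0.3]
gripper_width: -0.2
grip_force: 0.0
```

Run:
```python
from h import *
st()
for i in np.linspace(2.14,0,31):
    c,s=np.cos(i),np.sin(i); r=205
    if c<0: X,Z=129.5-230*c+40*s,66+230*s+40*c
    else: X,Z=129.5-r*c+40*s,91+r*s+40*c
    print(i.round(2),X.round(),Z.round())
```

```text
t 11.45 tcp [512.5 280.7 421.7] tip case [319.8  -2.4 248.3] ty deg 89.18 F [0.1 0.2 0.3] w -0.2 q [ 0.44  0.22  1.19 -0.    1.74 -1.12] tx [-1.     0.014 -0.002]
2.14 287.0 238.0
2.07 274.0 249.0
2.0 261.0 259.0
1.93 247.0 268.0
1.85 232.0 276.0
1.78 217.0 282.0
1.71 201.0 288.0
1.64 185.0 293.0
1.57 169.0 296.0
1.5 154.0 298.0
1.43 140.0 300.0
1.36 125.0 300.0
1.28 110.0 299.0
1.21 95.0 297.0
1.14 81.0 294.0
1.07 66.0 290.0
1.0 52.0 285.0
0.93 39.0 279.0
0.86 25.0 272.0
0.78 13.0 264.0
0.71 1.0 255.0
0.64 -11.0 246.0
0.57 -21.0 235.0
0.5 -31.0 224.0
0.43 -40.0 212.0
0.36 -49.0 200.0
0.29 -56.0 187.0
0.21 -62.0 174.0
0.14 -68.0 160.0
0.07 -72.0 146.0
0.0 -76.0 131.0
```

Request:
servo_tool([
  {"hand": -1, "x": 2, "y": -20, "z": 7, "twist": 0},
  {"hand": -1, "x": 2, "y": -27, "z": 9, "twist": 0},
  {"hand": -1, "x": 2, "y": -33, "z": 10, "twist": 0},
  {"hand": -1, "x": 2, "y": -40, "z": 5, "twist": 0},
  {"hand": -1, "x": 2, "y": -46, "z": -1, "twist": 0},
  {"hand": -1, "x": 2, "y": -53, "z": -6, "twist": 0},
  {"hand": -1, "x": 2, "y": -59, "z": -11, "twist": 0},
  {"hand": -1, "x": 2, "y": -66, "z": -16, "twist": 0},
  {"hand": -1, "x": 2, "y": -73, "z": -20, "twist": 0},
  {"hand": -1, "x": 2, "y": -80, "z": -24, "twist": 0},
])

```text
time_s: 12.7
tool_pos: [509.0, 202.4, 447.2]
eef_rot: [0.006, 1.0, 0.001, 0.0]
force: [-1.3, 5.4, 1.9]
gripper_width: -0.1
grip_force: 2.8
```

```bash
python3 -c "
from h import *
st();i,d,m=cast('scene');cv2.imwrite('pics/s3.png',i[20:290,140:500])"
```

```text
t 12.7 tcp [509.  202.4 447.2] tip case [241.6   0.3 273.8] ty deg 89.34 F [-1.3  5.4  1.9] w -0.1 q [ 0.31  0.11  1.26  0.    1.77 -1.25] tx [-1.     0.012 -0.001]
```

View pics/s3.png

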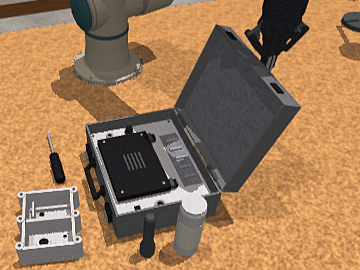

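Request:
servo_tool([
  {"hand": -1, "x": 0, "y": -8, "z": -4, "twist": 0},
  {"hand": -1, "x": 0, "y": -15, "z": -7, "twist": 0},
  {"hand": -1, "x": 0, "y": -23, "z": -10, "twist": 0},
  {"hand": -1, "x": 0, "y": -31, "z": -13, "twist": 0},
  {"hand": -1, "x": 0, "y": -39, "z": -16, "twist": 0},
  {"hand": -1, "x": 0, "y": -47, "z": -18, "twist": 0},
  {"hand": -1, "x": 0, "y": -55, "z": -21, "twist": 0},
  {"hand": -1, "x": 0, "y": -63, "z": -22, "twist": 0},
  {"hand": -1, "x": 0, "y": -71, "z": -24, "twist": 0},
  {"hand": -1, "x": 0, "y": -78, "z": -25, "twist": 0},
])

```text
time_s: 14.0
tool_pos: [508.2, 124.0, 471.4]
eef_rot: [0.006, 1.0, 0.0, 0.0]
force: [0.5, 4.3, 4.0]
gripper_width: -0.2
grip_force: 2.1
```

Request:
servo_tool([
  {"hand": -1, "x": 0, "y": -8, "z": -1, "twist": 0},
  {"hand": -1, "x": 0, "y": -15, "z": -2, "twist": 0},
  {"hand": -1, "x": 0, "y": -22, "z": -3, "twist": 0},
  {"hand": -1, "x": 0, "y": -30, "z": -3, "twist": 0},
  {"hand": -1, "x": 0, "y": -37, "z": -3, "twist": 0},
  {"hand": -1, "x": 0, "y": -45, "z": -3, "twist": 0},
  {"hand": -1, "x": 0, "y": -52, "z": -2, "twist": 0},
  {"hand": -1, "x": 0, "y": -60, "z": -1, "twist": 0},
  {"hand": -1, "x": 0, "y": -67, "z": 0, "twist": 0},
  {"hand": -1, "x": 0, "y": -74, "z": 1, "twist": 0},
])

```text
time_s: 15.25
tool_pos: [507.3, 50.1, 470.3]
eef_rot: [0.006, 1.0, -0.0, 0.0]
force: [-1.0, 1.8, 3.6]
gripper_width: 0.0
grip_force: 1.8
```

```bash
python3 -c "
from h import *
st()"
```

```text
t 15.25 tcp [507.3  50.1 470.3] tip case [8.910e+01 2.000e-01 2.969e+02] ty deg 89.3 F [-1.   1.8  3.6] w 0.0 q [ 0.03  0.    1.32 -0.    1.82 -1.53] tx [-1.     0.012 -0.   ]
```

Request:
servo_tool([
  {"hand": -1, "x": 0, "y": -7, "z": 2, "twist": 0},
  {"hand": -1, "x": 0, "y": -15, "z": 4, "twist": 0},
  {"hand": -1, "x": 0, "y": -22, "z": 6, "twist": 0},
  {"hand": -1, "x": 0, "y": -29, "z": 8, "twist": 0},
  {"hand": -1, "x": 0, "y": -36, "z": 11, "twist": 0},
  {"hand": -1, "x": 0, "y": -43, "z": 14, "twist": 0},
  {"hand": -1, "x": 0, "y": -49, "z": 17, "twist": 0},
  {"hand": -1, "x": 0, "y": -56, "z": 20, "twist": 0},
  {"hand": -1, "x": 0, "y": -63, "z": 24, "twist": 0},
  {"hand": -1, "x": 0, "y": -69, "z": 28, "twist": 0},
])

```text
time_s: 16.5
tool_pos: [506.5, -18.9, 441.9]
eef_rot: [0.006, 1.0, -0.0, 0.0]
force: [-1.1, 0.8, 4.0]
gripper_width: -0.3
grip_force: 1.6
```

Request:
servo_tool([
  {"hand": -1, "x": 0, "y": -6, "z": 4, "twist": 0},
  {"hand": -1, "x": 0, "y": -12, "z": 8, "twist": 0},
  {"hand": -1, "x": 0, "y": -18, "z": 13, "twist": 0},
  {"hand": -1, "x": 0, "y": -24, "z": 17, "twist": 0},
  {"hand": -1, "x": 0, "y": -30, "z": 22, "twist": 0},
  {"hand": -1, "x": 0, "y": -35, "z": 27, "twist": 0},
  {"hand": -1, "x": 0, "y": -40, "z": 33, "twist": 0},
  {"hand": -1, "x": 0, "y": -45, "z": 38, "twist": 0},
  {"hand": -1, "x": 0, "y": -50, "z": 44, "twist": 0},
  {"hand": -1, "x": 0, "y": -55, "z": 50, "twist": 0},
])

```text
time_s: 17.75
tool_pos: [505.8, -73.7, 391.8]
eef_rot: [0.006, 1.0, -0.0, -0.0]
force: [0.0, -1.6, 3.9]
gripper_width: 0.0
grip_force: 1.3
```

```bash
python3 -c "
from h import *
st()"
```

```text
t 17.75 tcp [505.8 -73.7 391.8] tip case [-34.7   0.3 218.4] ty deg 89.3 F [ 0.  -1.6  3.9] w 0.0 q [-0.22  0.02  1.46 -0.    1.66 -1.78] tx [-1.     0.012  0.   ]
```

Still in contact. Continue and slow down towards the stop.

Request:
servo_tool([
  {"hand": -1, "x": 0, "y": -4, "z": 6, "twist": 0},
  {"hand": -1, "x": 0, "y": -9, "z": 12, "twist": 0},
  {"hand": -1, "x": 0, "y": -13, "z": 18, "twist": 0},
  {"hand": -1, "x": 0, "y": -17, "z": 24, "twist": 0},
  {"hand": -1, "x": 0, "y": -20, "z": 31, "twist": 0},
  {"hand": -1, "x": 0, "y": -23, "z": 37, "twist": 0},
  {"hand": -1, "x": 0, "y": -26, "z": 44, "twist": 0},
  {"hand": -1, "x": 0, "y": -29, "z": 51, "twist": 0},
  {"hand": -1, "x": 0, "y": -32, "z": 57, "twist": 0},
  {"hand": -1, "x": 0, "y": -34, "z": 62, "twist": 0},
])

```text
time_s: 19.0
tool_pos: [505.4, -107.3, 329.6]
eef_rot: [0.006, 1.0, 0.0, -0.0]
force: [0.3, 0.8, 1.7]
gripper_width: 0.0
grip_force: 0.8
```

Request:
servo_tool([
  {"hand": -1, "x": 0, "y": -1, "z": 3, "twist": 0},
  {"hand": -1, "x": 0, "y": -2, "z": 6, "twist": 0},
  {"hand": -1, "x": 0, "y": -2, "z": 9, "twist": 0},
  {"hand": -1, "x": 0, "y": -3, "z": 11, "twist": 0},
  {"hand": -1, "x": 0, "y": -3, "z": 13, "twist": 0},
  {"hand": -1, "x": 0, "y": -4, "z": 15, "twist": 0},
  {"hand": -1, "x": 0, "y": -4, "z": 17, "twist": 0},
  {"hand": -1, "x": 0, "y": -4, "z": 18, "twist": 0},
  {"hand": -1, "x": 0, "y": -4, "z": 19, "twist": 0},
  {"hand": -1, "x": 0, "y": -4, "z": 20, "twist": 0},
])

```text
time_s: 20.25
tool_pos: [505.4, -111.4, 310.2]
eef_rot: [0.006, 1.0, -0.0, 0.0]
force: [-0.3, -1.5, 1.9]
gripper_width: 0.2
grip_force: 1.0
```

```bash
python3 -c "
from h import *
st()"
```

```text
t 20.25 tcp [ 505.4 -111.4  310.2] tip case [-72.4   0.2 136.8] ty deg 89.31 F [-0.3 -1.5  1.9] w 0.2 q [-0.29  0.08  1.56  0.    1.5  -1.85] tx [-1.     0.012 -0.   ]
```

Request:
servo_tool([
  {"hand": -1, "x": 0, "y": 0, "z": 0.8, "twist": 0},
  {"hand": -1, "x": 0, "y": 0, "z": 1.6, "twist": 0},
  {"hand": -1, "x": 0, "y": 0, "z": 2.4, "twist": 0},
  {"hand": -1, "x": 0, "y": 0, "z": 3.2, "twist": 0},
  {"hand": -1, "x": 0, "y": 0, "z": 4, "twist": 0},
  {"hand": -1, "x": 0, "y": 0, "z": 4.6, "twist": 0},
  {"hand": -1, "x": 0, "y": 0, "z": 5.2, "twist": 0},
  {"hand": -1, "x": 0, "y": 0, "z": 5.6, "twist": 0},
  {"hand": -1, "x": 0, "y": 0, "z": 6, "twist": 0},
  {"hand": -1, "x": 0, "y": 0, "z": 6, "twist": 0},
])

```text
time_s: 21.5
tool_pos: [505.3, -111.3, 304.4]
eef_rot: [0.006, 1.0, 0.0, 0.0]
force: [-0.4, -1.6, 4.6]
gripper_width: 0.1
grip_force: 2.1
```

Request:
servo_tool([
  {"hand": -1, "x": 0, "y": 0, "z": 0.3, "twist": 0},
  {"hand": -1, "x": 0, "y": 0, "z": 0.6, "twist": 0},
  {"hand": -1, "x": 0, "y": 0, "z": 0.9, "twist": 0},
  {"hand": -1, "x": 0, "y": 0, "z": 1.2, "twist": 0},
  {"hand": -1, "x": 0, "y": 0, "z": 1.5, "twist": 0},
  {"hand": -1, "x": 0, "y": 0, "z": 1.5, "twist": 0},
  {"hand": -1, "x": 0, "y": 0, "z": 1.5, "twist": 0},
  {"hand": -1, "x": 0, "y": 0, "z": 1.5, "twist": 0},
  {"hand": -1, "x": 0, "y": 0, "z": 1.5, "twist": 0},
  {"hand": -1, "x": 0, "y": 0, "z": 1.5, "twist": 0},
])

```text
time_s: 22.75
tool_pos: [505.3, -111.3, 304.3]
eef_rot: [0.006, 1.0, -0.0, 0.0]
force: [-5.3, -0.5, 12.3]
gripper_width: -0.2
grip_force: 6.3
```

```bash
python3 -c "
from h import *
st()"
```

```text
t 22.75 tcp [ 505.3 -111.3  304.3] tip case [-72.4   0.2 130.9] ty deg 89.31 F [-5.3 -0.5 12.3] w -0.2 q [-0.29  0.09  1.57 -0.    1.49 -1.85] tx [-1.     0.012 -0.001]
```

At the stop (tip at 130.9 mm, force rising). Retreat upward and check.

Request:
servo_tool([
  {"hand": -1, "x": 0, "y": 0, "z": -3, "twist": 0},
  {"hand": -1, "x": 0, "y": 0, "z": -20, "twist": 0},
  {"hand": -1, "x": 0, "y": 0, "z": -60, "twist": 0},
  {"hand": -1, "x": 0, "y": 0, "z": -110, "twist": 0},
  {"hand": -1, "x": 0, "y": 0, "z": -150, "twist": 0},
  {"hand": -1, "x": 0, "y": 50, "z": -160, "twist": 0},
  {"hand": -1, "x": 0, "y": 100, "z": -160, "twist": 0},
  {"hand": -1, "x": 0, "y": 150, "z": -160, "twist": 0},
  {"hand": -1, "x": 0, "y": 200, "z": -160, "twist": 0},
  {"hand": -1, "x": 0, "y": 250, "z": -160, "twist": 0},
])

```text
time_s: 24.0
tool_pos: [508.0, 140.3, 463.5]
eef_rot: [0.006, 1.0, 0.0, 0.0]
force: [0.2, -1.4, -0.8]
gripper_width: -0.0
grip_force: 0.0
```

Request:
servo_tool([
  {"hand": -1, "x": 50, "y": 40, "z": 0, "twist": 0},
  {"hand": -1, "x": 100, "y": 80, "z": 0, "twist": 0},
  {"hand": -1, "x": 150, "y": 120, "z": 0, "twist": 0},
  {"hand": -1, "x": 200, "y": 160, "z": 0, "twist": 0},
  {"hand": -1, "x": 200, "y": 200, "z": 0, "twist": 0},
  {"hand": -1, "x": 200, "y": 200, "z": 0, "twist": 0},
  {"hand": -1, "x": 200, "y": 200, "z": 0, "twist": 0},
  {"hand": -1, "x": 200, "y": 200, "z": 0, "twist": 0},
  {"hand": -1, "x": 200, "y": 200, "z": 0, "twist": 0},
  {"hand": -1, "x": 200, "y": 200, "z": 0, "twist": 0},
])

```text
time_s: 25.25
tool_pos: [311.0, 340.6, 462.8]
eef_rot: [0.006, 1.0, 0.0, 0.0]
force: [1.1, -0.0, 0.4]
gripper_width: -0.1
grip_force: 0.0
```

Run:
```python
from h import *
st()
i,d,m=cast('top');P=pts('top',d,m);Q=tocase(P);ok=d>0
x,y,z=Q[...,0],Q[...,1],Q[...,2]
k=ok&(abs(x)<150)&(abs(y)<155)&(abs(z-131)<8)
print(np.percentile(Q[k],[.5,99.5],axis=0).round(1).tolist(),cv2.minAreaRect(P[k][:,:2].astype(np.float32)))
for a in(-100,-50,0,50,100): print(a,np.median(z[k&(abs(x-a)<10)]).round(1))
i2,d2,_=cast('scene');cv2.imwrite('pics/end.png',np.hstack([i[60:340,20:400],i2[60:340,130:500]]))
```

```text
t 25.25 tcp [311.  340.6 462.8] tip case [377.2 200.1 289.4] ty deg 89.26 F [ 1.1 -0.   0.4] w -0.1 q [ 0.75 -0.14  1.47  0.    1.81 -0.81] tx [-1.     0.013 -0.   ]
[[-114.0, -144.5, 128.4], [113.5, 143.5, 135.5]] ((506.9086608886719, -38.439239501953125), (229.99473571777344, 291.05303955078125), 89.14724731445312)
-100 131.9
-50 132.0
0 131.9
50 131.8
100 131.7
```

View pics/end.png

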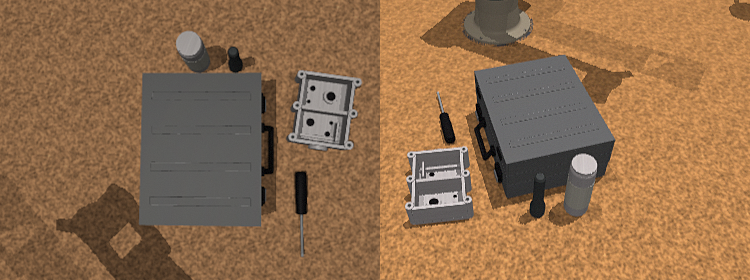

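The picture shows the lid fully shut and flat at 132 mm. The case has not moved, and the can, torch, casting and screwdriver all stand where they were.

```bash
python3 -c "
from rig import bot
print(bot.hand_in())"
```

```text
the job is handed in; nothing more can be done
None
```

The unit is closed and handed in at about 25 s: I folded the screen flat first, then lowered the lid slowly to its stop, with the case within about 1 mm of where it stood and the things around it undisturbed in the final pictures.

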